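# Set a tilting angle plate to 90 degrees with an engineer's square

### The arm

A 6-joint arm with a two-finger parallel gripper is mounted at the origin on a cart in front of the work surface, level with it; the furniture and walls round the work are solid. World frame = base frame: x ahead of the robot, y to its left, z up, the work surface at z = 0. Lengths are in m, angles in rad, forces in N, time in s.
With the tool pointing down it reaches from about 0.275 to 0.825 m from the base axis. Payload 5.2 kg.
Tool frame: the origin (TCP) lies where the fingers leave the gripper's body, on its centre line; the fingertips stand 84 mm ahead of it and the grasp point (between the pads) lies 65 mm ahead of it; z points along the fingers, y is the line along which they close (so a half turn about z gives the same grasp; the last joint's range is limited). The gripper opens to 93 mm and grips with 3 to 60 N. Pads are 15 mm wide; open, the fingers measure 128 mm over their backs; the gripper's body (75 mm by 188 mm) begins 65 mm behind the grasp point.
Start: joints at [0.906, 0.259, 1.535, -0, 1.348, -0.203], TCP at [0.245, 0.492, 0.303] pointing down, gripper open.
Joint ranges: [-3.14, 3.14], [-0.91, 2.08], [0.19, 2.58], [-1.22, 4.36], [0.22, 2.71], [-3.12, 3.12]. Speed limits (rad/s): [2.57, 2.57, 3.14, 3.14, 3.14, 3.14].

### API

Orientations are given as a rotation vector (axis times angle).
In Python, from rig import read_state, read_camera, finish_job gives the robot as it stands. The module is installed in compiled form; this text tells all that it offers.
- The arm moves only by the tool drive_tool, never from a script. Its argument "commands" is a list of rows, each an object of numbers: "dx", "dy", "dz": the shift along the tool's x, y, z in units of 150 mm (1.0 is 150 mm); "ax", "ay", "az": the turn, a rotation vector about the tool's x, y, z in units of 90 degrees (1.0 is 90 degrees); "hand": the finger opening in mm, from 0 to 93. In form: [{"dx": .., "dy": .., "dz": .., "ax": .., "ay": .., "az": .., "hand": ..}, ...]. A call has exactly 5 rows; each row is the pose to reach, as a shift and turn from the pose commanded when the call began, along the tool's axes at that moment; what a row does not reach only later rows make up. A row lasts 1/8 s, in which the tool goes at most 62.5 mm and 10.7 degrees, less where a joint would pass 70% of its speed; a pose out of reach is approached as far as the arm can. A call with a number of a shift or a turn outside -1 to 1 is refused whole. A call with a gripper value outside its range is refused whole. The fingers move at their own pace and stop on an object; "newtons" is the grip in N (left out, the last holds). Time passes only in rows, so rows that repeat a pose let the fingers close, or fill a call up. It gives the time, the measured TCP pose, the force, the opening and the grip force at its end, in the units of the state.
- read_state(): the state, without advancing time (a new reading comes with each control period).
- read_camera(name): name is "scene" or "side" or "wrist"; returns a dict with "img" (384x512x3 uint8, red, green, blue), "range_z" (384x512 float32, m along the optical axis (not along the pixel's ray), 0 where there is no reading), "mtx" (3x3 intrinsics, pixels), "R" (3x3) and "t" (3): a world point X has camera coordinates R X + t. Camera axes: x right, y down, z forward; pixel columns grow to the right and rows downward; lengths in m; the calibration is good to about 2 mm. A picture is of the moment at which its call begins.
- finish_job(): hands the job in; it is judged then, once.
The state is a dict: "time_s": time; "q": joint angles; "joint_velocities": joint speeds; "tau": joint torques, N m; "tool_pos": TCP position; "eef_rot": TCP orientation; "force": force on the tool from outside, world axes, zero at the start; "torque": the same for the moment, N m; "grip_width": finger opening in m; "grasp_force": force on a finger pad.
Only numpy, scipy, OpenCV 4.12 (cv2) and the standard library are available. Lean on these libraries where they do the work, as an engineer would, in place of code of your own. Each camera call takes 0.05 s, during which the arm holds its last target. There are 200 camera calls.

### The job

The tilting plate on the grey base leans in a few degrees. Take the engineer's square by its black stock, stand it on the base facing the plate, and with the square alone push the plate upright until the square's sole sits flush on the base and its end flush on the plate, with no gap at top or bottom. Keep it pressed home on both faces for about a second with some 10 N against the plate, never forcing it beyond 15 N, then stand the square gently back on the cork mat, leaving the plate exactly upright and the other things where they are.

Things in the scene. Friction and masses are not known exactly. Their poses are not given: they have to be found in the camera images.
- fixture: grey base of an adjustable angle plate, bright flat top, 270 (x) x 150 (y) x 20 mm, fixed. Origin: centre of its underside; x runs from its free front part to the tilting plate. A blue bracket clamped in the T-slots carries the plate: upright, the plate's face stands at about x = +50 mm, but the bracket may sit up to 14 mm nearer or farther, which is not measured and must be felt
- plate (a joint): lean of the steel plate, 112 wide, 100 high: 0 = exactly 90 degrees to the base, positive = top leans over the base's free part. Hinge along the fixture's y, 10 mm above the base top, 10 mm behind the face. Stiff (0.4 N m, 4 to 5 N at the top edge); stays where left. Its foot cannot yield: when the square's end meets the face over its whole height, resistance rises sharply
- square_grip (a point): grip point in the black stock of the engineer's square: mid-width, 14 mm above the sole. x points along the stock to its blade end, z up. Stock 22 wide (y), 28 mm high, from x = -40 to +90 mm. Steel blade 8 mm thick (y), from x = +60 to +90 mm, 135 mm high above the sole. The end laid against the plate (stock end and blade edge in one plane) is at x = +90 mm
- square: the same square, about 0.45 kg: origin on the sole, under the middle of the 130 mm stock (25 mm ahead of the grip point), same axes
- mat: cork mat 220 (x) x 160 (y) x 3 mm, fixed; origin at the centre of its underside. The square stands on it at the start and at the end
- ring: bronze ring 68 mm across, 26 mm high, a bystander; origin at the centre of its underside
- key: dark hex key 38 x 104 x 8 mm, a bystander; origin at the centre of its underside
- collar: grey turned collar 52 mm across, 42 mm high, a bystander; origin at the centre of its underside
- tin: blue tin 62 mm across, 51 mm high, a bystander; origin at the centre of its underside
- tape_roll: black roll of tape 62 mm across, 19 mm high, a bystander; origin at the centre of its underside
Mind the look-alikes: they are no part of the job. There is more than one size of the square; the one meant has the size given above.

How it is judged:
On the way, in this order (a step that is already met when the one before it is completed fails the run):
1. the square is lifted off the mat (height (world z) of square above 0.03 m), for 0.1 s.
2. the square is pressed flush on base and plate together, the plate standing at 90 degrees (contact force between square and fixture above 2 N and contact force between square and plate above 6 N and angle between square's own z axis and vertical below 0.015 rad and angle between the x axis of square and the x axis of fixture, either way round below 0.1 rad and value of joint plate between -0.015 and 0.015 rad), for 0.5 s.
At the end, for the whole second after the job is handed in: The plate stands within 0.015 rad (0.9 degrees) of 90 degrees to the base, and the square stands at rest, upright within 0.03 rad, on the cork mat, the middle of its stock within 70 mm of the mat's centre (value of joint plate between -0.015 and 0.015 rad and contact force between square and mat above 1 N and horizontal distance between square and mat below 0.07 m and angle between square's own z axis and vertical below 0.03 rad and linear speed of square below 0.02 m/s); the robot touches nothing.
It fails at once if the square is forced against the plate with more than 15 N (contact force between square and plate above 15 N).
It fails at once if the square is banged down on the base (over 40 N) (contact force between square and fixture above 40 N).
It fails at once if the square is banged down on the mat (over 40 N) (contact force between square and mat above 40 N).
It fails at once if the plate is pushed with the hand instead of the square (contact force between the arm and plate above 1 N).
It fails at once if a bystander is disturbed (distance of any of ring, key, collar, tin, tape_roll from where it was at the start of the episode above 0.015 m).
It also fails if it takes over 72 s, if anything falls off the work surface, if the arm or the gripper's body presses on something with over 40 N, if the wrist force passes 120 N, or if a joint passes its speed limit or range.

## Working session

There is one attempt and no reset: what is moved stays moved. The work goes in short steps, Python scripts to look and compute and a tool call to move; the robot and the scene stay as the last step left them, time stands still between calls to the robot, and variables do not carry over. Pictures are saved under pics/ and viewed, at most 10 in all, crops included, and the job is handed in when it is done.

Besides the shell and the picture viewer there is one more tool, called after ">>>" by a JSON object that holds its "op" and its "data", one argument or row to a line. drive_tool: Moves the arm, as the interface text tells. Shifts and turns lie within -1 to 1; 1 stands for 150 mm of shift or 90 degrees of turn. Its arguments: {"type":"object","properties":{"commands":{"type":"array","items":{"type":"object","properties":{"dx":{"type":"number","minimum":-1,"maximum":1},"dy":{"type":"number","minimum":-1,"maximum":1},"dz":{"type":"number","minimum":-1,"maximum":1},"ax":{"type":"number","minimum":-1,"maximum":1},"ay":{"type":"number","minimum":-1,"maximum":1},"az":{"type":"number","minimum":-1,"maximum":1},"hand":{"type":"number"}}}},"newtons":{"type":"number"}},"required":["commands"]}

```bash
mkdir -p pics; cat > h.py <<'E'
import numpy as np, cv2
from rig import *
def cloud(c):
    z=c['range_z'];K=c['mtx'];v,u=np.indices(z.shape)
    P=np.stack([(u-K[0,2])/K[0,0]*z,(v-K[1,2])/K[1,1]*z,z],-1)
    return (P-c['t'])@c['R']
E
python3 - <<'E'
from h import *
s=read_state(); print({k:np.round(v,3) for k,v in s.items()})
a=[]
for n in ['scene','side']:
    c=read_camera(n); a.append(c['img']); np.savez(f'{n}0.npz',**c)
    print(n,np.round(-c['R'].T@c['t'],3))
    cv2.imwrite(f'pics/{n}0.png',cv2.resize(c['img'][...,::-1],(800,600)))
E
```

```text
{'time_s': np.float64(0.0), 'q': array([ 0.906,  0.259,  1.536,  0.   ,  1.348, -0.203]), 'joint_velocities': array([ 0.   ,  0.   , -0.001,  0.   , -0.   ,  0.002]), 'tau': array([-1.0000e-03, -4.3732e+01, -2.8400e+01,  7.2000e-02,  4.2000e-02,
       -0.0000e+00]), 'tool_pos': array([0.245, 0.492, 0.302]), 'eef_rot': array([-7.190e-01, -3.057e+00,  3.000e-03]), 'force': array([ 0.241, -0.109,  0.587]), 'torque': array([-0.039, -0.048, -0.035]), 'grasp_force': np.float64(0.0), 'grip_width': np.float64(0.093)}
scene [-0.038 -0.666  0.982]
side [-0.019  1.217  0.795]
```

View pics/scene0.png

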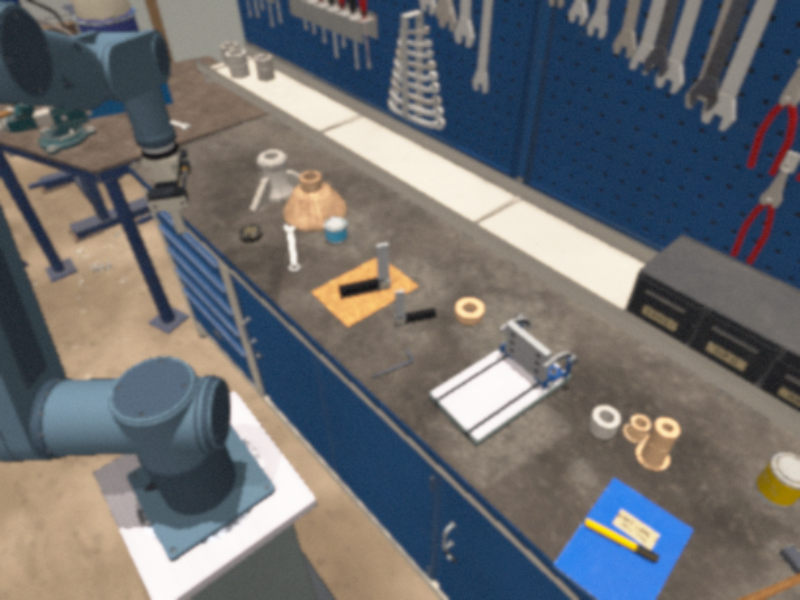

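View pics/side0.png

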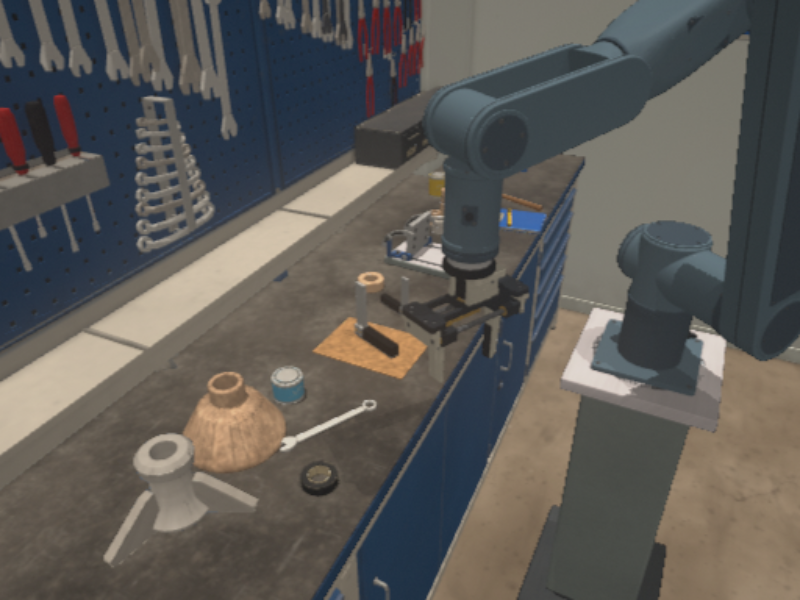

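The scene view shows the square on the mat: black stock at (340–390, 288), blade at (383, 262). A smaller look-alike is at (415, 310). The fixture's plate is at (530, 350), the ring at (470, 310) and the key at (393, 365). Next I measure these from the depth cloud.

```bash
cat >> h.py <<'E'
def rect(P):
    r=cv2.minAreaRect((P[:,:2]*1000).astype(np.float32)); return np.round(cv2.boxPoints(r)).astype(int).tolist(), np.round(r[0],1), np.round(r[1],1)
E
python3 - <<'E'
from h import *
for n in ['scene','side']:
    c=dict(np.load(n+'0.npz')); P=cloud(c); I=c['img'].astype(int); H=cv2.cvtColor(c['img'],cv2.COLOR_RGB2HSV)
    V=I.sum(2)
    def roi(x0,y0,x1,y1):
        m=np.zeros(V.shape,bool); m[int(y0*.64):int(y1*.64),int(x0*.64):int(x1*.64)]=1; return m
    if n=='scene': R=roi(310,235,425,330); F=roi(425,310,585,445)
    else: R=roi(310,275,432,378); F=roi(380,205,450,280)
    Z=P[...,2]
    m=R&(H[...,0]>8)&(H[...,0]<25)&(H[...,1]>120)&(abs(Z-.003)<.006)
    print(n,'mat',m.sum(),rect(P[m]),np.median(Z[m]))
    m=R&(abs(Z-.031)<.005)&(V<150); print('stock top',m.sum(),rect(P[m]) if m.sum() else 0)
    m=R&(Z>.05)&(Z<.16); print('blade',m.sum(),P[m].min(0),P[m].max(0),np.median(P[m],0)) 
    m=F&(abs(Z-.02)<.006)&(V>450); print('base',m.sum(),rect(P[m]),np.median(Z[m]))
    m=F&(Z>.06)&(Z<.14); print('plate',m.sum(),rect(P[m]),P[m].max(0))
    for z in (.05,.07,.09,.11):
        k=F&(abs(Z-z)<.006);print(z,rect(P[k]) if k.sum() else 0)
E
```

```text
scene mat 1080 ([[440, 315], [441, 151], [664, 153], [662, 317]], array([551.7, 233.7]), array([222.2, 164.3])) 0.0010201453412812555
stock top 52 ([[489, 234], [571, 201], [577, 215], [494, 248]], array([532.6, 224.8]), array([15.1, 89. ]))
blade 233 [0.53404999 0.07548376 0.05022129] [0.60743733 0.2175934  0.13947669] [0.58361734 0.20287475 0.08765747]
base 2265 ([[448, -277], [716, -283], [722, 14], [454, 20]], array([ 585. , -131.4]), array([297.8, 268.2])) 0.01872864935555144
plate 641 ([[619, -284], [713, -295], [733, -126], [639, -115]], array([ 675.8, -205. ]), array([170.1,  94.3])) [ 0.72987491 -0.12372454  0.12543461]
0.05 ([[621, -265], [702, -283], [733, -147], [652, -128]], array([ 677.2, -205.9]), array([140.1,  83. ]))
0.07 ([[635, -281], [714, -287], [725, -142], [646, -135]], array([ 680.1, -211.1]), array([145.6,  79.5]))
0.09 ([[630, -290], [706, -293], [714, -127], [638, -123]], array([ 672. , -208.4]), array([166.3,  76.6]))
0.11 ([[635, -143], [635, -272], [677, -272], [676, -143]], array([ 655.6, -207.5]), array([ 41.2, 129. ]))
side mat 1239 ([[441, 153], [66
[... 324 characters left out ...]
base 195 ([[522, -69], [605, -286], [752, -230], [670, -13]], array([ 637.4, -149.7]), array([158. , 232.4])) 0.021855710241314403
plate 342 ([[540, 89], [640, -302], [763, -271], [664, 121]], array([651.9, -91. ]), array([127.6, 404.1])) [0.73065206 0.0907165  0.12802244]
0.05 ([[628, -484], [717, -489], [735, -135], [647, -131]], array([ 681.7, -309.7]), array([354.1,  89.1]))
0.07 ([[640, -271], [724, -276], [731, -132], [648, -128]], array([ 685.7, -201.9]), array([143.5,  83.7]))
0.09 ([[633, -281], [709, -285], [718, -119], [641, -116]], array([ 675.2, -200.2]), array([165.7,  76.6]))
0.11 ([[543, 90], [640, -280], [718, -260], [621, 110]], array([630.4, -85.1]), array([ 80.4, 382.8]))
```

```bash
cat >> h.py <<'E'
from scipy.spatial.transform import Rotation as Ro
def plan(pos,yaw=None,s=None):
    "world target TCP pos, yaw (deg) of tool x, tool down -> units"
    s=s or read_state(); R=Ro.from_rotvec(s['eef_rot']).as_matrix()
    d=R.T@(np.array(pos)-s['tool_pos'])/.15
    cy=np.degrees(np.arctan2(R[1,0],R[0,0]))
    out={}
    if yaw is None: print('d',np.round(d,4),'yaw',cy.round(2)); return
    for y in (yaw,yaw+180):
        c,q=np.cos(np.radians(y)),np.sin(np.radians(y))
        T=np.array([[c,q,0],[q,-c,0],[0,0,-1.]])
        a=Ro.from_matrix(R.T@T).as_rotvec()/(np.pi/2)
        print('cur',cy.round(2),'to',y,'d',np.round(d,4),'a',np.round(a,4),'j6',s['q'][5].round(2))
E
python3 -c "
from h import *
plan([.53,.225,.33],-20)
c=read_camera('wrist');s=read_state();R=Ro.from_rotvec(s['eef_rot']).as_matrix()
print('cam in tool',R.T@(-c['R'].T@c['t']-s['tool_pos']),'axis in tool',(R.T@c['R'].T).round(2))"
```

```text
cur 153.54 to -20 d [-2.4954 -0.7474 -0.1862] a [-4.0000e-04  1.5000e-03  1.9282e+00] j6 -0.2
cur 153.54 to 160 d [-2.4954 -0.7474 -0.1862] a [-0.001  -0.0003 -0.0718] j6 -0.2
cam in tool [ 0.06638259 -0.00058861 -0.08111816] axis in tool [[ 0.   -0.97 -0.24]
 [ 1.    0.   -0.  ]
 [ 0.   -0.24  0.97]]
```

>>> {"op": "drive_tool", "data": {
  "commands": [
    {"dx":-0.4,"dy":-0.12,"dz":-0.1,"az":-0.07},
    {"dx":-0.8,"dy":-0.24,"dz":-0.19,"az":-0.07},
    {"dx":-1,"dy":-0.36,"dz":-0.19,"az":-0.07},
    {"dx":-1,"dy":-0.6,"dz":-0.19,"az":-0.07},
    {"dx":-1,"dy":-0.75,"dz":-0.19,"az":-0.07}
  ]
}}

```text
schema error: expected keys dx, dy, dz, ax, ay, az, hand
```

```bash
python3 -c "
from h import *
plan([.50,.235,.33],-20)"
```

```text
cur 153.54 to -20 d [-2.2866 -0.7772 -0.1855] a [-4.0000e-04  1.3000e-03  1.9282e+00] j6 -0.2
cur 153.54 to 160 d [-2.2866 -0.7772 -0.1855] a [-0.0009 -0.0002 -0.0718] j6 -0.2
```

>>> {"op": "drive_tool", "data": {
  "commands": [
    {"dx":-0.4,"dy":-0.12,"dz":-0.1,"ax":0,"ay":0,"az":-0.07,"hand":93},
    {"dx":-0.8,"dy":-0.24,"dz":-0.19,"ax":0,"ay":0,"az":-0.07,"hand":93},
    {"dx":-1,"dy":-0.4,"dz":-0.19,"ax":0,"ay":0,"az":-0.07,"hand":93},
    {"dx":-1,"dy":-0.6,"dz":-0.19,"ax":0,"ay":0,"az":-0.07,"hand":93},
    {"dx":-1,"dy":-0.78,"dz":-0.19,"ax":0,"ay":0,"az":-0.07,"hand":93}
  ]
}}

```text
time_s: 0.78
tool_pos: [0.3271, 0.3195, 0.3309]
eef_rot: [-0.552, -3.092, 0.001]
force: [-0.3, 0.3, 1.5]
grip_width: 0.0931
grasp_force: 0.0
```

>>> {"op": "drive_tool", "data": {
  "commands": [
    {"dx":-0.4,"dy":0,"dz":0,"ax":0,"ay":0,"az":0,"hand":93},
    {"dx":-0.8,"dy":0,"dz":0,"ax":0,"ay":0,"az":0,"hand":93},
    {"dx":-1,"dy":0,"dz":0,"ax":0,"ay":0,"az":0,"hand":93},
    {"dx":-1,"dy":0,"dz":0,"ax":0,"ay":0,"az":0,"hand":93},
    {"dx":-1,"dy":0,"dz":0,"ax":0,"ay":0,"az":0,"hand":93}
  ]
}}

```text
time_s: 1.4
tool_pos: [0.4672, 0.2693, 0.3308]
eef_rot: [-0.55, -3.092, 0.0]
force: [0.2, 0.9, 0.8]
grip_width: 0.0932
grasp_force: 0.0
```

```bash
python3 -c "
from h import *
plan([.50,.235,.33],-20)
c=read_camera('wrist');np.savez('w1.npz',**c)
cv2.imwrite('pics/w1.png',c['img'][...,::-1])"
```

```text
cur 159.84 to -20 d [-0.2844 -0.1392  0.0053] a [-1.5000e-03  5.0000e-04  1.9982e+00] j6 -0.9
cur 159.84 to 160 d [-0.2844 -0.1392  0.0053] a [-0.0003 -0.0009 -0.0018] j6 -0.9
```

View pics/w1.png

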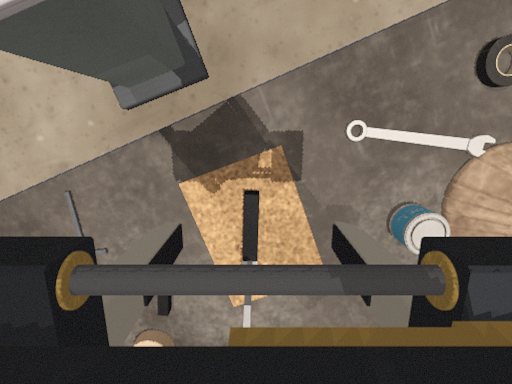

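The wrist view shows the stock between the fingers at columns 243–259, rows 190–262. The blade is below it at (248, 300).

```bash
python3 -c "
from h import *
c=dict(np.load('w1.npz'));P=cloud(c);V=c['img'].astype(int).sum(2)
m=np.zeros(V.shape,bool);m[180:263,236:266]=1
m&=(V<110)
print(m.sum(),np.median(P[m][:,2]))
# rays onto z=.031
K=c['mtx'];v,u=np.nonzero(m);d=np.stack([(u-K[0,2])/K[0,0],(v-K[1,2])/K[1,1],u*0+1],-1)@c['R'];o=-c['R'].T@c['t']
Q=o+d*((.031-o[2])/d[:,2])[:,None]
print(rect(Q)); print(np.percentile(Q,[1,99],0))
t=m&(abs(P[...,2]-.031)<.006);print(t.sum(),rect(P[t]))
w=P[262:275,240:260].reshape(-1,3);print(np.median(w,0))
"
```

```text
92 0.029073627463982926
([[481, 246], [577, 206], [584, 224], [488, 263]], array([532.5, 234.9]), array([ 19.1, 104. ]))
[[0.48192999 0.20762853 0.031     ]
 [0.58234372 0.26215874 0.031     ]]
63 ([[484, 244], [578, 206], [585, 224], [491, 262]], array([534.6, 234.1]), array([ 19.2, 101.1]))
[0.43803733 0.27693305 0.34504377]
```

```bash
python3 -c "
from h import *
c=dict(np.load('w1.npz'));P=cloud(c);V=c['img'].astype(int).sum(2)
K=c['mtx'];o=-c['R'].T@c['t']
for th in (130,180):
  m=np.zeros(V.shape,np.uint8);m[184:260,236:266]=1
  m=(m>0)&(V<th)&(P[...,2]>.015)&(P[...,2]<.05)
  v,u=np.nonzero(m);d=np.stack([(u-K[0,2])/K[0,0],(v-K[1,2])/K[1,1],u*0+1],-1)@c['R']
  Q=o+d*((.031-o[2])/d[:,2])[:,None]
  l=cv2.fitLine(Q[:,:2].astype(np.float32),2,0,.01,.01).ravel()
  print(th,m.sum(),rect(Q),l,np.degrees(np.arctan2(l[1],l[0])))
plan([.5225,.2385,.22],-22.5)
"
```

```text
130 187 ([[481, 245], [576, 207], [583, 225], [488, 263]], array([531.8, 234.9]), array([ 19.7, 102.2])) [ 0.9192026  -0.3937849   0.5323549   0.23456578] -23.190212
180 999 ([[480, 243], [576, 207], [583, 227], [488, 263]], array([531.8, 235. ]), array([ 21., 102.])) [ 0.9279309  -0.37275222  0.53036237  0.23522624] -21.885452
cur 159.88 to -22.5 d [-0.4199 -0.0666  0.7404] a [ 9.0000e-04 -3.0000e-04 -1.9736e+00] j6 -0.9
cur 159.88 to 157.5 d [-0.4199 -0.0666  0.7404] a [-0.0002 -0.0006  0.0264] j6 -0.9
```

```bash
python3 -c "
from h import *
plan([.530,.2357,.19],-22)
"
```

```text
cur 159.88 to -22 d [-0.4734 -0.0668  0.9403] a [ 9.0000e-04 -3.0000e-04 -1.9791e+00] j6 -0.9
cur 159.88 to 158 d [-0.4734 -0.0668  0.9403] a [-0.0002 -0.0006  0.0209] j6 -0.9
```

>>> {"op": "drive_tool", "data": {
  "commands": [
    {"dx":-0.25,"dy":-0.03,"dz":0.25,"ax":0,"ay":0,"az":0.021,"hand":75},
    {"dx":-0.473,"dy":-0.067,"dz":0.5,"ax":0,"ay":0,"az":0.021,"hand":75},
    {"dx":-0.473,"dy":-0.067,"dz":0.75,"ax":0,"ay":0,"az":0.021,"hand":75},
    {"dx":-0.473,"dy":-0.067,"dz":0.94,"ax":0,"ay":0,"az":0.021,"hand":75},
    {"dx":-0.473,"dy":-0.067,"dz":0.94,"ax":0,"ay":0,"az":0.021,"hand":75}
  ]
}}

```text
time_s: 2.08
tool_pos: [0.5288, 0.2357, 0.1884]
eef_rot: [-0.598, -3.079, 0.003]
force: [-0.5, 1.1, -0.9]
grip_width: 0.0751
grasp_force: 0.0
```

```bash
python3 -c "
from h import *
c=read_camera('wrist');np.savez('w2.npz',**c)
cv2.imwrite('pics/w2.png',c['img'][...,::-1])
plan([.530,.2357,.09],-22)"
```

```text
cur 158.03 to -22 d [-0.0015 -0.0009  0.668 ] a [ 1.4000e-03 -9.0000e-04 -1.9997e+00] j6 -0.96
cur 158.03 to 158 d [-0.0015 -0.0009  0.668 ] a [-0.0006 -0.0009  0.0003] j6 -0.96
```

View pics/w2.png

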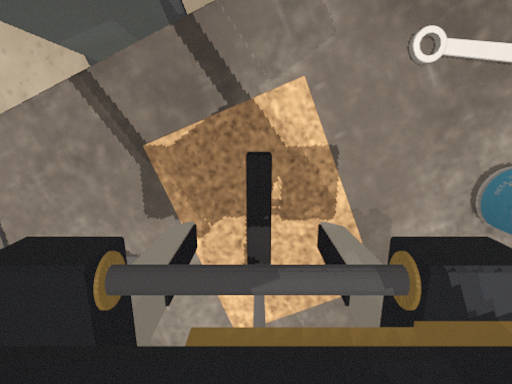

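The stock (columns 247–271) is vertical in the image and centred between the fingers. I'm descending.

>>> {"op": "drive_tool", "data": {
  "commands": [
    {"dx":0,"dy":0,"dz":0.2,"ax":0,"ay":0,"az":0,"hand":75},
    {"dx":0,"dy":0,"dz":0.4,"ax":0,"ay":0,"az":0,"hand":75},
    {"dx":0,"dy":0,"dz":0.55,"ax":0,"ay":0,"az":0,"hand":75},
    {"dx":0,"dy":0,"dz":0.64,"ax":0,"ay":0,"az":0,"hand":60},
    {"dx":0,"dy":0,"dz":0.665,"ax":0,"ay":0,"az":0,"hand":45}
  ]
}}

```text
time_s: 2.75
tool_pos: [0.5314, 0.2357, 0.0911]
eef_rot: [0.6, 3.083, 0.001]
force: [0.8, 0.2, -0.1]
grip_width: 0.0598
grasp_force: 0.0
```

>>> {"op": "drive_tool", "data": {
  "commands": [
    {"dx":0,"dy":0,"dz":0,"ax":0,"ay":0,"az":0,"hand":35},
    {"dx":0,"dy":0,"dz":0,"ax":0,"ay":0,"az":0,"hand":25},
    {"dx":0,"dy":0,"dz":0,"ax":0,"ay":0,"az":0,"hand":10},
    {"dx":0,"dy":0,"dz":0,"ax":0,"ay":0,"az":0,"hand":0},
    {"dx":0,"dy":0,"dz":0,"ax":0,"ay":0,"az":0,"hand":0}
  ],
  "newtons": 60
}}

```text
time_s: 3.38
tool_pos: [0.5314, 0.2354, 0.0909]
eef_rot: [0.6, 3.083, 0.001]
force: [0.3, 0.9, 2.6]
grip_width: 0.0219
grasp_force: 60.0
```

>>> {"op": "drive_tool", "data": {
  "commands": [
    {"dx":0,"dy":0,"dz":-0.05,"ax":0,"ay":0,"az":0,"hand":0},
    {"dx":0,"dy":0,"dz":-0.2,"ax":0,"ay":0,"az":0,"hand":0},
    {"dx":0,"dy":0,"dz":-0.4,"ax":0,"ay":0,"az":0,"hand":0},
    {"dx":0,"dy":0,"dz":-0.7,"ax":0,"ay":0,"az":0,"hand":0},
    {"dx":0,"dy":0,"dz":-1,"ax":0,"ay":0,"az":0,"hand":0}
  ]
}}

```text
time_s: 4.0
tool_pos: [0.5302, 0.235, 0.241]
eef_rot: [-0.6, -3.081, 0.002]
force: [0.6, -0.7, -4.1]
grip_width: 0.0219
grasp_force: 60.0
```

```bash
python3 - <<'E'
from h import *
s=read_state();print(s['tool_pos'],s['force'],s['grip_width'],s['torque'])
c=dict(np.load('scene0.npz'));P=cloud(c);V=c['img'].astype(int).sum(2)
K=c['mtx'];o=-c['R'].T@c['t']
m=np.zeros(V.shape,np.uint8);m[200:290,270:380]=1
m=((m>0)&(V>400)&(P[...,2]<.03)&(P[...,2]>.01)).astype(np.uint8)
m=cv2.morphologyEx(m,cv2.MORPH_CLOSE,np.ones((5,5)))
n,l,st,_=cv2.connectedComponentsWithStats(m);k=1+np.argmax(st[1:,4]);print(st[k])
ct=max(cv2.findContours((l==k).astype(np.uint8),0,cv2.CHAIN_APPROX_NONE)[0],key=len)[:,0,:]
def ray(uv,z):
    u,v=uv[:,0],uv[:,1];d=np.stack([(u-K[0,2])/K[0,0],(v-K[1,2])/K[1,1],u*0+1],-1)@c['R'];return o+d*((z-o[2])/d[:,2])[:,None]
Q=ray(ct.astype(float),.02); 
ap=cv2.approxPolyDP((Q[:,:2]*1000).astype(np.float32)[:,None],6,True);print(ap[:,0].round().tolist())
img=c['img'][190:300,260:390,::-1].copy();cv2.imwrite('pics/f.png',cv2.resize(img,None,fx=5,fy=5,interpolation=cv2.INTER_CUBIC))
E
```

```text
[0.53023262 0.23499665 0.240964  ] [ 0.55335143 -0.65037889 -4.12178839] 0.021881359651925388 [0.0631265  0.04475532 0.01196651]
[ 275  224   86   59 2370]
[[710.0, -267.0], [652.0, -277.0], [639.0, -267.0], [652.0, -195.0], [649.0, -170.0], [639.0, -161.0], [642.0, -135.0], [457.0, -125.0], [452.0, -131.0], [448.0, -273.0], [673.0, -285.0]]
```

View pics/f.png

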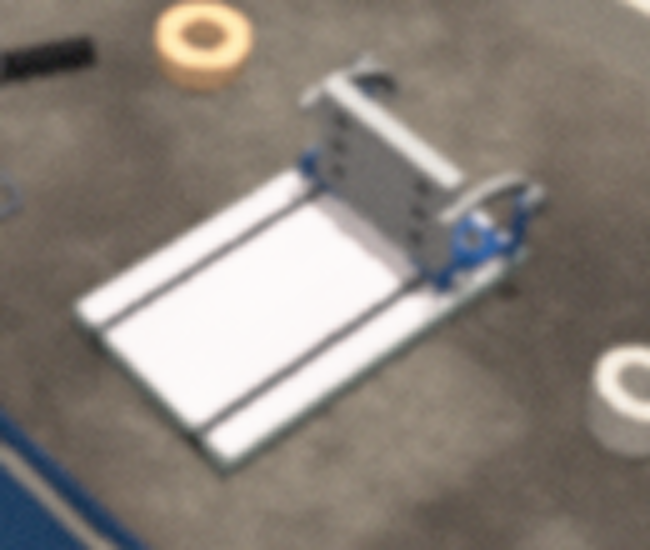

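The crop shows the base with its free end at lower left, two T-slots, and the plate leaning inwards. I put the fixture at yaw ≈ −3° and centre ≈ (0.5845, −0.206).

```bash
python3 -c "
from h import *
plan([.505,-.202,.24],-3)
"
```

```text
cur 157.94 to -3 d [-0.9382 -2.7632  0.0087] a [-2.4000e-03  1.1000e-03  1.7882e+00] j6 -0.96
cur 157.94 to 177 d [-0.9382 -2.7632  0.0087] a [-0.0008 -0.0017 -0.2117] j6 -0.96
```

>>> {"op": "drive_tool", "data": {
  "commands": [
    {"dx":-0.05,"dy":-0.2,"dz":0,"ax":0,"ay":0,"az":0,"hand":0},
    {"dx":-0.15,"dy":-0.4,"dz":0,"ax":0,"ay":0,"az":0,"hand":0},
    {"dx":-0.2,"dy":-0.6,"dz":0,"ax":0,"ay":0,"az":0,"hand":0},
    {"dx":-0.25,"dy":-0.8,"dz":0,"ax":0,"ay":0,"az":0,"hand":0},
    {"dx":-0.31,"dy":-1,"dz":0,"ax":0,"ay":0,"az":0,"hand":0}
  ]
}}

```text
time_s: 4.62
tool_pos: [0.5169, 0.0778, 0.24]
eef_rot: [-0.6, -3.081, 0.0]
force: [1.0, -0.2, -4.4]
grip_width: 0.0213
grasp_force: 60.0
```

>>> {"op": "drive_tool", "data": {
  "commands": [
    {"dx":-0.05,"dy":-0.2,"dz":0,"ax":0,"ay":0,"az":0,"hand":0},
    {"dx":-0.15,"dy":-0.4,"dz":0,"ax":0,"ay":0,"az":0,"hand":0},
    {"dx":-0.2,"dy":-0.6,"dz":0,"ax":0,"ay":0,"az":0,"hand":0},
    {"dx":-0.25,"dy":-0.8,"dz":0,"ax":0,"ay":0,"az":0,"hand":0},
    {"dx":-0.31,"dy":-1,"dz":0,"ax":0,"ay":0,"az":0,"hand":0}
  ]
}}

```text
time_s: 5.25
tool_pos: [0.5037, -0.0784, 0.24]
eef_rot: [-0.6, -3.081, -0.001]
force: [0.3, -0.1, -4.0]
grip_width: 0.0219
grasp_force: 60.0
```

>>> {"op": "drive_tool", "data": {
  "commands": [
    {"dx":-0.05,"dy":-0.2,"dz":0,"ax":0,"ay":0,"az":-0.05,"hand":0},
    {"dx":-0.15,"dy":-0.4,"dz":0,"ax":0,"ay":0,"az":-0.1,"hand":0},
    {"dx":-0.2,"dy":-0.6,"dz":0,"ax":0,"ay":0,"az":-0.16,"hand":0},
    {"dx":-0.32,"dy":-0.76,"dz":0,"ax":0,"ay":0,"az":-0.21,"hand":0},
    {"dx":-0.32,"dy":-0.76,"dz":0,"ax":0,"ay":0,"az":-0.212,"hand":0}
  ]
}}

```text
time_s: 5.88
tool_pos: [0.5062, -0.2033, 0.24]
eef_rot: [-0.085, -3.139, 0.0]
force: [-0.1, 0.8, -4.5]
grip_width: 0.0214
grasp_force: 60.0
```

```bash
python3 -c "
from h import *
plan([.505,-.202,.15],-3)
s=read_state();print(s['force'],s['torque'],s['tool_pos'],s['q'][5])
c=read_camera('scene');np.savez('s1.npz',**c)
a=cv2.resize(c['img'][150:310,220:420,::-1],None,fx=4,fy=3.75,interpolation=cv2.INTER_CUBIC)
cv2.imwrite('pics/s1.png',a)"
```

```text
cur 176.91 to -3 d [0.0076 0.0084 0.6   ] a [-1.000e-03  1.000e-04  1.999e+00] j6 -2.1
cur 176.91 to 177 d [0.0076 0.0084 0.6   ] a [-0.0001 -0.0006 -0.001 ] j6 -2.1
[-0.10482634  0.76030529 -4.50876987] [ 0.02587472  0.1698104  -0.039022  ] [ 0.50616412 -0.20331951  0.23999279] -2.1027879807552843
```

View pics/s1.png

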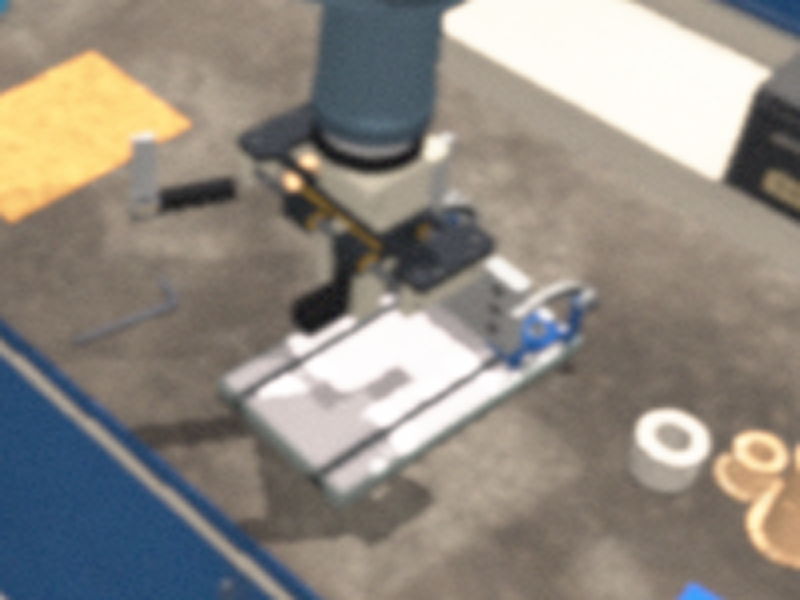

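The square is held and clear over the base, with its blade visible at (437, 170). I'm lowering it in stages.

>>> {"op": "drive_tool", "data": {
  "commands": [
    {"dx":0,"dy":0,"dz":0.2,"ax":0,"ay":0,"az":0,"hand":0},
    {"dx":0,"dy":0,"dz":0.4,"ax":0,"ay":0,"az":0,"hand":0},
    {"dx":0,"dy":0,"dz":0.6,"ax":0,"ay":0,"az":0,"hand":0},
    {"dx":0,"dy":0,"dz":0.73,"ax":0,"ay":0,"az":0,"hand":0},
    {"dx":0,"dy":0,"dz":0.8,"ax":0,"ay":0,"az":0,"hand":0}
  ]
}}

```text
time_s: 6.55
tool_pos: [0.5055, -0.2, 0.1192]
eef_rot: [-0.081, -3.138, -0.003]
force: [1.3, -0.2, -4.2]
grip_width: 0.0217
grasp_force: 60.0
```

>>> {"op": "drive_tool", "data": {
  "commands": [
    {"dx":0,"dy":0,"dz":0.01,"ax":0,"ay":0,"az":0,"hand":0},
    {"dx":0,"dy":0,"dz":0.025,"ax":0,"ay":0,"az":0,"hand":0},
    {"dx":0,"dy":0,"dz":0.035,"ax":0,"ay":0,"az":0,"hand":0},
    {"dx":0,"dy":0,"dz":0.04,"ax":0,"ay":0,"az":0,"hand":0},
    {"dx":0,"dy":0,"dz":0.045,"ax":0,"ay":0,"az":0,"hand":0}
  ]
}}

```text
time_s: 7.18
tool_pos: [0.5065, -0.2015, 0.114]
eef_rot: [0.082, 3.14, -0.0]
force: [-0.1, 0.3, -4.1]
grip_width: 0.0218
grasp_force: 60.0
```

>>> {"op": "drive_tool", "data": {
  "commands": [
    {"dx":0,"dy":0,"dz":0.006,"ax":0,"ay":0,"az":0,"hand":0},
    {"dx":0,"dy":0,"dz":0.012,"ax":0,"ay":0,"az":0,"hand":0},
    {"dx":0,"dy":0,"dz":0.018,"ax":0,"ay":0,"az":0,"hand":0},
    {"dx":0,"dy":0,"dz":0.023,"ax":0,"ay":0,"az":0,"hand":0},
    {"dx":0,"dy":0,"dz":0.025,"ax":0,"ay":0,"az":0,"hand":0}
  ]
}}

```text
time_s: 7.8
tool_pos: [0.5064, -0.2014, 0.1099]
eef_rot: [-0.081, -3.14, -0.0]
force: [1.0, -0.4, -4.6]
grip_width: 0.0216
grasp_force: 60.0
```

>>> {"op": "drive_tool", "data": {
  "commands": [
    {"dx":0,"dy":0,"dz":0.003,"ax":0,"ay":0,"az":0,"hand":0},
    {"dx":0,"dy":0,"dz":0.006,"ax":0,"ay":0,"az":0,"hand":0},
    {"dx":0,"dy":0,"dz":0.009,"ax":0,"ay":0,"az":0,"hand":0},
    {"dx":0,"dy":0,"dz":0.011,"ax":0,"ay":0,"az":0,"hand":0},
    {"dx":0,"dy":0,"dz":0.011,"ax":0,"ay":0,"az":0,"hand":0}
  ]
}}

```text
time_s: 8.43
tool_pos: [0.5064, -0.2014, 0.1083]
eef_rot: [-0.081, -3.14, -0.0]
force: [1.3, 0.2, -4.7]
grip_width: 0.0218
grasp_force: 60.0
```

>>> {"op": "drive_tool", "data": {
  "commands": [
    {"dx":0,"dy":0,"dz":0.002,"ax":0,"ay":0,"az":0,"hand":0},
    {"dx":0,"dy":0,"dz":0.004,"ax":0,"ay":0,"az":0,"hand":0},
    {"dx":0,"dy":0,"dz":0.006,"ax":0,"ay":0,"az":0,"hand":0},
    {"dx":0,"dy":0,"dz":0.006,"ax":0,"ay":0,"az":0,"hand":0},
    {"dx":0,"dy":0,"dz":0.006,"ax":0,"ay":0,"az":0,"hand":0}
  ]
}}

```text
time_s: 9.05
tool_pos: [0.5064, -0.2014, 0.1079]
eef_rot: [0.081, 3.14, -0.0]
force: [-3.1, 1.3, 4.5]
grip_width: 0.0219
grasp_force: 60.0
```

>>> {"op": "drive_tool", "data": {
  "commands": [
    {"dx":0,"dy":0,"dz":-0.004,"ax":0,"ay":0,"az":0,"hand":0},
    {"dx":-0.04,"dy":0,"dz":-0.005,"ax":0,"ay":0,"az":0,"hand":0},
    {"dx":-0.08,"dy":0,"dz":-0.005,"ax":0,"ay":0,"az":0,"hand":0},
    {"dx":-0.12,"dy":0,"dz":-0.005,"ax":0,"ay":0,"az":0,"hand":0},
    {"dx":-0.14,"dy":0,"dz":-0.005,"ax":0,"ay":0,"az":0,"hand":0}
  ]
}}

```text
time_s: 9.68
tool_pos: [0.528, -0.2025, 0.108]
eef_rot: [0.081, 3.14, -0.0]
force: [-1.6, 0.4, -2.3]
grip_width: 0.0216
grasp_force: 60.0
```

>>> {"op": "drive_tool", "data": {
  "commands": [
    {"dx":-0.01,"dy":0,"dz":0,"ax":0,"ay":0,"az":0,"hand":0},
    {"dx":-0.02,"dy":0,"dz":0,"ax":0,"ay":0,"az":0,"hand":0},
    {"dx":-0.03,"dy":0,"dz":0,"ax":0,"ay":0,"az":0,"hand":0},
    {"dx":-0.035,"dy":0,"dz":0,"ax":0,"ay":0,"az":0,"hand":0},
    {"dx":-0.035,"dy":0,"dz":0,"ax":0,"ay":0,"az":0,"hand":0}
  ]
}}

```text
time_s: 10.3
tool_pos: [0.5327, -0.2028, 0.1081]
eef_rot: [0.082, 3.14, 0.0]
force: [-0.3, -0.6, -3.4]
grip_width: 0.0216
grasp_force: 60.0
```

```bash
python3 -c "
from h import *
s=read_state();print(s['force'],s['torque'],s['tool_pos'],s['q'][5])
R=Ro.from_rotvec(s['eef_rot']).as_matrix();print(R.round(4))
c=read_camera('side')
a=cv2.resize(c['img'][110:190,230:330,::-1],None,fx=7,fy=7,interpolation=cv2.INTER_CUBIC)
cv2.imwrite('pics/sd1.png',a)"
```

```text
[-0.28537712 -0.55554127 -3.35788233] [0.05827352 0.01831576 0.06832691] [ 0.5327179  -0.20275556  0.1081287 ] -2.0783078510840065
[[-9.987e-01  5.190e-02  1.000e-04]
 [ 5.190e-02  9.987e-01  0.000e+00]
 [-1.000e-04  0.000e+00 -1.000e+00]]
```

View pics/sd1.png

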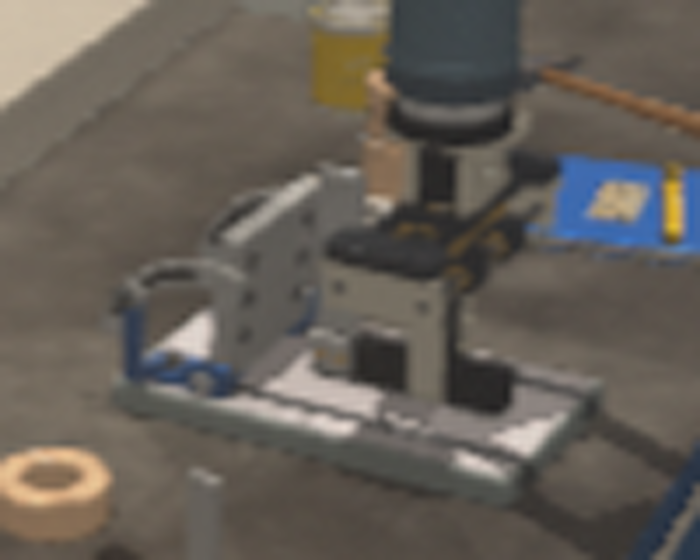

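The side view shows the square sitting on the base, its blade top (340, 180) close in front of the leaning plate's top edge. I'm advancing gently.

>>> {"op": "drive_tool", "data": {
  "commands": [
    {"dx":-0.006,"dy":0,"dz":0,"ax":0,"ay":0,"az":0,"hand":0},
    {"dx":-0.012,"dy":0,"dz":0,"ax":0,"ay":0,"az":0,"hand":0},
    {"dx":-0.018,"dy":0,"dz":0,"ax":0,"ay":0,"az":0,"hand":0},
    {"dx":-0.024,"dy":0,"dz":0,"ax":0,"ay":0,"az":0,"hand":0},
    {"dx":-0.03,"dy":0,"dz":0,"ax":0,"ay":0,"az":0,"hand":0}
  ]
}}

```text
time_s: 10.98
tool_pos: [0.5372, -0.203, 0.1082]
eef_rot: [0.081, 3.141, -0.0]
force: [-0.8, 0.9, -4.5]
grip_width: 0.0218
grasp_force: 60.0
```

>>> {"op": "drive_tool", "data": {
  "commands": [
    {"dx":-0.006,"dy":0,"dz":0,"ax":0,"ay":0,"az":0,"hand":0},
    {"dx":-0.012,"dy":0,"dz":0,"ax":0,"ay":0,"az":0,"hand":0},
    {"dx":-0.018,"dy":0,"dz":0,"ax":0,"ay":0,"az":0,"hand":0},
    {"dx":-0.02,"dy":0,"dz":0,"ax":0,"ay":0,"az":0,"hand":0},
    {"dx":-0.02,"dy":0,"dz":0,"ax":0,"ay":0,"az":0,"hand":0}
  ]
}}

```text
time_s: 11.6
tool_pos: [0.5402, -0.2031, 0.1082]
eef_rot: [0.081, 3.141, -0.0]
force: [-0.4, -1.0, -5.2]
grip_width: 0.0214
grasp_force: 60.0
```

>>> {"op": "drive_tool", "data": {
  "commands": [
    {"dx":-0.006,"dy":0,"dz":0,"ax":0,"ay":0,"az":0,"hand":0},
    {"dx":-0.012,"dy":0,"dz":0,"ax":0,"ay":0,"az":0,"hand":0},
    {"dx":-0.018,"dy":0,"dz":0,"ax":0,"ay":0,"az":0,"hand":0},
    {"dx":-0.02,"dy":0,"dz":0,"ax":0,"ay":0,"az":0,"hand":0},
    {"dx":-0.02,"dy":0,"dz":0,"ax":0,"ay":0,"az":0,"hand":0}
  ]
}}

```text
time_s: 12.22
tool_pos: [0.5431, -0.2033, 0.1082]
eef_rot: [-0.081, -3.141, -0.0]
force: [-0.5, -0.7, -4.7]
grip_width: 0.0215
grasp_force: 60.0
```

>>> {"op": "drive_tool", "data": {
  "commands": [
    {"dx":-0.006,"dy":0,"dz":0,"ax":0,"ay":0,"az":0,"hand":0},
    {"dx":-0.012,"dy":0,"dz":0,"ax":0,"ay":0,"az":0,"hand":0},
    {"dx":-0.018,"dy":0,"dz":0,"ax":0,"ay":0,"az":0,"hand":0},
    {"dx":-0.02,"dy":0,"dz":0,"ax":0,"ay":0,"az":0,"hand":0},
    {"dx":-0.02,"dy":0,"dz":0,"ax":0,"ay":0,"az":0,"hand":0}
  ]
}}

```text
time_s: 12.85
tool_pos: [0.5461, -0.2034, 0.1082]
eef_rot: [-0.081, -3.14, -0.0]
force: [0.1, 0.2, -4.3]
grip_width: 0.0216
grasp_force: 60.0
```

>>> {"op": "drive_tool", "data": {
  "commands": [
    {"dx":-0.006,"dy":0,"dz":0,"ax":0,"ay":0,"az":0,"hand":0},
    {"dx":-0.012,"dy":0,"dz":0,"ax":0,"ay":0,"az":0,"hand":0},
    {"dx":-0.018,"dy":0,"dz":0,"ax":0,"ay":0,"az":0,"hand":0},
    {"dx":-0.02,"dy":0,"dz":0,"ax":0,"ay":0,"az":0,"hand":0},
    {"dx":-0.02,"dy":0,"dz":0,"ax":0,"ay":0,"az":0,"hand":0}
  ]
}}

```text
time_s: 13.48
tool_pos: [0.5491, -0.2036, 0.1082]
eef_rot: [0.081, 3.141, 0.0]
force: [-1.1, -0.2, -4.8]
grip_width: 0.0218
grasp_force: 60.0
```

>>> {"op": "drive_tool", "data": {
  "commands": [
    {"dx":-0.006,"dy":0,"dz":0,"ax":0,"ay":0,"az":0,"hand":0},
    {"dx":-0.012,"dy":0,"dz":0,"ax":0,"ay":0,"az":0,"hand":0},
    {"dx":-0.018,"dy":0,"dz":0,"ax":0,"ay":0,"az":0,"hand":0},
    {"dx":-0.02,"dy":0,"dz":0,"ax":0,"ay":0,"az":0,"hand":0},
    {"dx":-0.02,"dy":0,"dz":0,"ax":0,"ay":0,"az":0,"hand":0}
  ]
}}

```text
time_s: 14.1
tool_pos: [0.5521, -0.2038, 0.1082]
eef_rot: [-0.081, -3.141, 0.0]
force: [0.3, 0.3, -5.0]
grip_width: 0.0215
grasp_force: 60.0
```

>>> {"op": "drive_tool", "data": {
  "commands": [
    {"dx":-0.006,"dy":0,"dz":0,"ax":0,"ay":0,"az":0,"hand":0},
    {"dx":-0.012,"dy":0,"dz":0,"ax":0,"ay":0,"az":0,"hand":0},
    {"dx":-0.018,"dy":0,"dz":0,"ax":0,"ay":0,"az":0,"hand":0},
    {"dx":-0.02,"dy":0,"dz":0,"ax":0,"ay":0,"az":0,"hand":0},
    {"dx":-0.02,"dy":0,"dz":0,"ax":0,"ay":0,"az":0,"hand":0}
  ]
}}

```text
time_s: 14.72
tool_pos: [0.5551, -0.2039, 0.1082]
eef_rot: [-0.081, -3.141, -0.0]
force: [-0.9, -0.1, -4.0]
grip_width: 0.0218
grasp_force: 60.0
```

```bash
python3 -c "
from h import *
s=read_state();print(s['force'],s['torque'],s['tool_pos'])
c=read_camera('side');P=cloud(c)
for (a,b) in ((.10,.112),(.085,.097),(.13,.15)):
  m=(abs(P[...,2]-(a+b)/2)<(b-a)/2)&(P[...,0]>.58)&(P[...,0]<.75)&(P[...,1]>-.29)&(P[...,1]<-.11)
  Q=P[m];print(a,len(Q),rect(Q))
"
```

```text
[-0.92696782 -0.09465348 -3.97219185] [0.02429751 0.19095462 0.03735521] [ 0.55512314 -0.20391411  0.10819753]
0.1 53 ([[589, -122], [638, -282], [726, -256], [677, -95]], array([ 657.4, -188.8]), array([ 91.9, 167.5]))
0.085 51 ([[638, -129], [643, -286], [719, -284], [714, -127]], array([ 678.6, -206.5]), array([ 75.4, 156.9]))
0.13 44 ([[568, -118], [617, -222], [641, -211], [592, -107]], array([ 604.4, -164.5]), array([ 25.7, 115.2]))
```

>>> {"op": "drive_tool", "data": {
  "commands": [
    {"dx":-0.005,"dy":0,"dz":0,"ax":0,"ay":0,"az":0,"hand":0},
    {"dx":-0.01,"dy":0,"dz":0,"ax":0,"ay":0,"az":0,"hand":0},
    {"dx":-0.015,"dy":0,"dz":0,"ax":0,"ay":0,"az":0,"hand":0},
    {"dx":-0.018,"dy":0,"dz":0,"ax":0,"ay":0,"az":0,"hand":0},
    {"dx":-0.018,"dy":0,"dz":0,"ax":0,"ay":0,"az":0,"hand":0}
  ]
}}

```text
time_s: 15.4
tool_pos: [0.5568, -0.2039, 0.108]
eef_rot: [-0.081, -3.138, -0.001]
force: [-5.6, 0.2, -3.2]
grip_width: 0.0215
grasp_force: 60.0
```

>>> {"op": "drive_tool", "data": {
  "commands": [
    {"dx":-0.005,"dy":0,"dz":0,"ax":0,"ay":0,"az":0,"hand":0},
    {"dx":-0.01,"dy":0,"dz":0,"ax":0,"ay":0,"az":0,"hand":0},
    {"dx":-0.015,"dy":0,"dz":0,"ax":0,"ay":0,"az":0,"hand":0},
    {"dx":-0.015,"dy":0,"dz":0,"ax":0,"ay":0,"az":0,"hand":0},
    {"dx":-0.015,"dy":0,"dz":0,"ax":0,"ay":0,"az":0,"hand":0}
  ]
}}

```text
time_s: 16.02
tool_pos: [0.5594, -0.2041, 0.1081]
eef_rot: [-0.081, -3.139, -0.001]
force: [-5.0, -0.3, -3.1]
grip_width: 0.0215
grasp_force: 60.0
```

>>> {"op": "drive_tool", "data": {
  "commands": [
    {"dx":0,"dy":0,"dz":0.002,"ax":0,"ay":0,"az":0,"hand":0},
    {"dx":0,"dy":0,"dz":0.004,"ax":0,"ay":0,"az":0,"hand":0},
    {"dx":0,"dy":0,"dz":0.006,"ax":0,"ay":0,"az":0,"hand":0},
    {"dx":0,"dy":0,"dz":0.007,"ax":0,"ay":0,"az":0,"hand":0},
    {"dx":0,"dy":0,"dz":0.007,"ax":0,"ay":0,"az":0,"hand":0}
  ]
}}

```text
time_s: 16.65
tool_pos: [0.5595, -0.2041, 0.108]
eef_rot: [-0.081, -3.14, -0.0]
force: [-6.8, 1.0, 3.6]
grip_width: 0.0217
grasp_force: 60.0
```

```bash
python3 -c "
from h import *
s=read_state();print(s['force'],s['torque'],s['tool_pos'],Ro.from_rotvec(s['eef_rot']).as_matrix()[:,2].round(4))
"
```

```text
[-6.7587957   0.9621389   3.60732703] [0.19549294 0.91416371 0.03269788] [ 0.55945889 -0.20410346  0.10804348] [-1.e-03  1.e-04 -1.e+00]
```

>>> {"op": "drive_tool", "data": {
  "commands": [
    {"dx":-0.003,"dy":0,"dz":0,"ax":0,"ay":0,"az":0,"hand":0},
    {"dx":-0.006,"dy":0,"dz":0,"ax":0,"ay":0,"az":0,"hand":0},
    {"dx":-0.009,"dy":0,"dz":0,"ax":0,"ay":0,"az":0,"hand":0},
    {"dx":-0.009,"dy":0,"dz":0,"ax":0,"ay":0,"az":0,"hand":0},
    {"dx":-0.009,"dy":0,"dz":0,"ax":0,"ay":0,"az":0,"hand":0}
  ]
}}

```text
time_s: 17.27
tool_pos: [0.5603, -0.2042, 0.108]
eef_rot: [-0.081, -3.138, -0.0]
force: [-9.3, 1.4, 4.5]
grip_width: 0.0217
grasp_force: 60.0
```

>>> {"op": "drive_tool", "data": {
  "commands": [
    {"dx":-0.003,"dy":0,"dz":0,"ax":0,"ay":0,"az":0,"hand":0},
    {"dx":-0.006,"dy":0,"dz":0,"ax":0,"ay":0,"az":0,"hand":0},
    {"dx":-0.008,"dy":0,"dz":0,"ax":0,"ay":0,"az":0,"hand":0},
    {"dx":-0.008,"dy":0,"dz":0,"ax":0,"ay":0,"az":0,"hand":0},
    {"dx":-0.008,"dy":0,"dz":0,"ax":0,"ay":0,"az":0,"hand":0}
  ]
}}

```text
time_s: 17.9
tool_pos: [0.5615, -0.2042, 0.1079]
eef_rot: [-0.081, -3.138, -0.0]
force: [-8.7, 0.2, 4.5]
grip_width: 0.0216
grasp_force: 60.0
```

>>> {"op": "drive_tool", "data": {
  "commands": [
    {"dx":-0.002,"dy":0,"dz":0,"ax":0,"ay":0,"az":0,"hand":0},
    {"dx":-0.004,"dy":0,"dz":0,"ax":0,"ay":0,"az":0,"hand":0},
    {"dx":-0.006,"dy":0,"dz":0,"ax":0,"ay":0,"az":0,"hand":0},
    {"dx":-0.007,"dy":0,"dz":0,"ax":0,"ay":0,"az":0,"hand":0},
    {"dx":-0.007,"dy":0,"dz":0,"ax":0,"ay":0,"az":0,"hand":0}
  ]
}}

```text
time_s: 18.52
tool_pos: [0.5626, -0.2043, 0.108]
eef_rot: [-0.081, -3.138, -0.0]
force: [-7.9, -0.4, 4.8]
grip_width: 0.0216
grasp_force: 60.0
```

>>> {"op": "drive_tool", "data": {
  "commands": [
    {"dx":-0.002,"dy":0,"dz":0,"ax":0,"ay":0,"az":0,"hand":0},
    {"dx":-0.004,"dy":0,"dz":0,"ax":0,"ay":0,"az":0,"hand":0},
    {"dx":-0.006,"dy":0,"dz":0,"ax":0,"ay":0,"az":0,"hand":0},
    {"dx":-0.006,"dy":0,"dz":0,"ax":0,"ay":0,"az":0,"hand":0},
    {"dx":-0.006,"dy":0,"dz":0,"ax":0,"ay":0,"az":0,"hand":0}
  ]
}}

```text
time_s: 19.15
tool_pos: [0.5635, -0.2043, 0.1079]
eef_rot: [-0.081, -3.138, -0.0]
force: [-9.1, 0.3, 4.9]
grip_width: 0.0218
grasp_force: 60.0
```

>>> {"op": "drive_tool", "data": {
  "commands": [
    {"dx":-0.002,"dy":0,"dz":0,"ax":0,"ay":0,"az":0,"hand":0},
    {"dx":-0.004,"dy":0,"dz":0,"ax":0,"ay":0,"az":0,"hand":0},
    {"dx":-0.006,"dy":0,"dz":0,"ax":0,"ay":0,"az":0,"hand":0},
    {"dx":-0.006,"dy":0,"dz":0,"ax":0,"ay":0,"az":0,"hand":0},
    {"dx":-0.006,"dy":0,"dz":0,"ax":0,"ay":0,"az":0,"hand":0}
  ]
}}

```text
time_s: 19.77
tool_pos: [0.5644, -0.2044, 0.1079]
eef_rot: [-0.081, -3.138, -0.0]
force: [-8.9, 0.6, 5.4]
grip_width: 0.0219
grasp_force: 60.0
```

```bash
python3 -c "
from h import *
s=read_state();print(s['force'],s['torque'],s['tool_pos'],Ro.from_rotvec(s['eef_rot']).as_matrix()[:,2].round(4))
c=read_camera('side')
cv2.imwrite('pics/sd2.png',cv2.resize(c['img'][110:180,230:330,::-1],None,fx=8,fy=8,interpolation=cv2.INTER_CUBIC))"
```

```text
[-8.94685846  0.56061075  5.40442335] [ 0.10537158  1.3445111  -0.00519974] [ 0.56438225 -0.20438845  0.10792567] [-2.1e-03  2.0e-04 -1.0e+00]
```

View pics/sd2.png

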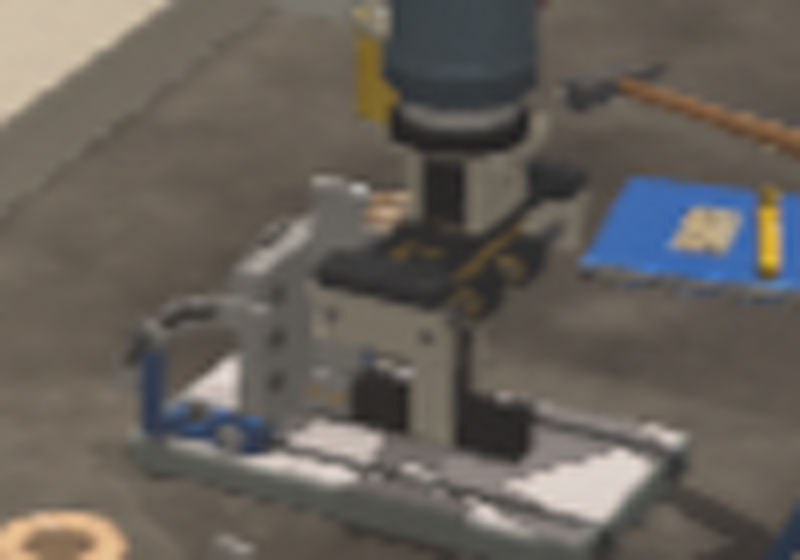

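The plate's near edge (240–265, 290–420) is almost upright and the blade is against it. I'll keep going in small steps.

>>> {"op": "drive_tool", "data": {
  "commands": [
    {"dx":-0.002,"dy":0,"dz":0,"ax":0,"ay":0,"az":0,"hand":0},
    {"dx":-0.004,"dy":0,"dz":0,"ax":0,"ay":0,"az":0,"hand":0},
    {"dx":-0.005,"dy":0,"dz":0,"ax":0,"ay":0,"az":0,"hand":0},
    {"dx":-0.005,"dy":0,"dz":0,"ax":0,"ay":0,"az":0,"hand":0},
    {"dx":-0.005,"dy":0,"dz":0,"ax":0,"ay":0,"az":0,"hand":0}
  ]
}}

```text
time_s: 20.45
tool_pos: [0.5651, -0.2044, 0.108]
eef_rot: [-0.081, -3.138, -0.0]
force: [-8.9, 0.8, 3.9]
grip_width: 0.0219
grasp_force: 60.0
```

>>> {"op": "drive_tool", "data": {
  "commands": [
    {"dx":-0.002,"dy":0,"dz":0,"ax":0,"ay":0,"az":0,"hand":0},
    {"dx":-0.004,"dy":0,"dz":0,"ax":0,"ay":0,"az":0,"hand":0},
    {"dx":-0.005,"dy":0,"dz":0,"ax":0,"ay":0,"az":0,"hand":0},
    {"dx":-0.005,"dy":0,"dz":0,"ax":0,"ay":0,"az":0,"hand":0},
    {"dx":-0.005,"dy":0,"dz":0,"ax":0,"ay":0,"az":0,"hand":0}
  ]
}}

```text
time_s: 21.08
tool_pos: [0.5656, -0.2044, 0.1079]
eef_rot: [-0.081, -3.138, -0.0]
force: [-9.4, 0.9, 4.7]
grip_width: 0.0216
grasp_force: 60.0
```

>>> {"op": "drive_tool", "data": {
  "commands": [
    {"dx":-0.002,"dy":0,"dz":0,"ax":0,"ay":0,"az":0,"hand":0},
    {"dx":-0.004,"dy":0,"dz":0,"ax":0,"ay":0,"az":0,"hand":0},
    {"dx":-0.004,"dy":0,"dz":0,"ax":0,"ay":0,"az":0,"hand":0},
    {"dx":-0.004,"dy":0,"dz":0,"ax":0,"ay":0,"az":0,"hand":0},
    {"dx":-0.004,"dy":0,"dz":0,"ax":0,"ay":0,"az":0,"hand":0}
  ]
}}

```text
time_s: 21.7
tool_pos: [0.5657, -0.2045, 0.1079]
eef_rot: [-0.081, -3.137, -0.0]
force: [-12.4, -0.2, 6.6]
grip_width: 0.0214
grasp_force: 60.0
```

>>> {"op": "drive_tool", "data": {
  "commands": [
    {"dx":-0.002,"dy":0,"dz":0,"ax":0,"ay":0,"az":0,"hand":0},
    {"dx":-0.003,"dy":0,"dz":0,"ax":0,"ay":0,"az":0,"hand":0},
    {"dx":-0.003,"dy":0,"dz":0,"ax":0,"ay":0,"az":0,"hand":0},
    {"dx":-0.003,"dy":0,"dz":0,"ax":0,"ay":0,"az":0,"hand":0},
    {"dx":-0.003,"dy":0,"dz":0,"ax":0,"ay":0,"az":0,"hand":0}
  ]
}}

```text
time_s: 22.32
tool_pos: [0.5658, -0.2045, 0.1079]
eef_rot: [-0.08, -3.136, -0.001]
force: [-13.2, 0.5, 7.5]
grip_width: 0.0217
grasp_force: 60.0
```

>>> {"op": "drive_tool", "data": {
  "commands": [
    {"dx":0,"dy":0,"dz":0,"ax":0,"ay":0,"az":0,"hand":0},
    {"dx":0,"dy":0,"dz":0,"ax":0,"ay":0,"az":0,"hand":0},
    {"dx":0,"dy":0,"dz":0,"ax":0,"ay":0,"az":0,"hand":0},
    {"dx":0,"dy":0,"dz":0,"ax":0,"ay":0,"az":0,"hand":0},
    {"dx":0,"dy":0,"dz":0,"ax":0,"ay":0,"az":0,"hand":0}
  ]
}}

```text
time_s: 22.95
tool_pos: [0.5658, -0.2044, 0.1079]
eef_rot: [-0.08, -3.136, -0.001]
force: [-12.0, -0.3, 7.5]
grip_width: 0.0215
grasp_force: 60.0
```

```bash
python3 -c "
from h import *
s=read_state();print(s['force'],s['torque'],s['tool_pos'],Ro.from_rotvec(s['eef_rot']).as_matrix().round(4))
c=read_camera('side');H=cv2.cvtColor(c['img'],cv2.COLOR_RGB2HSV);K=c['mtx']
def pr(X):
  p=c['R']@np.array(X)+c['t'];p=K@p;return (p[:2]/p[2]).round(1)
# expected image of near vertical edge of upright plate face at y offset +56
e=np.array([.9986,-.052,0]);n=np.array([.052,.9986,0]);b=np.array([.5658+.082*.9986,-.2045-.082*.052,0])
for z in (.02,.05,.08,.11,.12): print(z,pr(b+56e-3*n+[0,0,z]))
"
```

```text
[-12.01298491  -0.31456239   7.52098694] [0.01067229 1.94135923 0.02875037] [ 0.56579508 -0.20444508  0.1079064 ] [[-9.987e-01  5.120e-02 -4.700e-03]
 [ 5.120e-02  9.987e-01  6.000e-04]
 [ 4.700e-03  3.000e-04 -1.000e+00]]
0.02 [261.7 165.8]
0.05 [261.8 159.6]
0.08 [261.8 153.2]
0.11 [261.8 146.7]
0.12 [261.8 144.5]
```

>>> {"op": "drive_tool", "data": {
  "commands": [
    {"dx":-0.001,"dy":0,"dz":0,"ax":0,"ay":0,"az":0,"hand":0},
    {"dx":-0.002,"dy":0,"dz":0,"ax":0,"ay":0,"az":0,"hand":0},
    {"dx":-0.003,"dy":0,"dz":0,"ax":0,"ay":0,"az":0,"hand":0},
    {"dx":-0.003,"dy":0,"dz":0,"ax":0,"ay":0,"az":0,"hand":0},
    {"dx":-0.003,"dy":0,"dz":0,"ax":0,"ay":0,"az":0,"hand":0}
  ]
}}

```text
time_s: 23.62
tool_pos: [0.5659, -0.2045, 0.1079]
eef_rot: [-0.08, -3.135, -0.001]
force: [-14.7, -0.0, 8.0]
grip_width: 0.0219
grasp_force: 60.0
```

>>> {"op": "drive_tool", "data": {
  "commands": [
    {"dx":0,"dy":0,"dz":0,"ax":0,"ay":0,"az":0,"hand":0},
    {"dx":0,"dy":0,"dz":0,"ax":0,"ay":0,"az":0,"hand":0},
    {"dx":0,"dy":0,"dz":0,"ax":0,"ay":0,"az":0,"hand":0},
    {"dx":0,"dy":0,"dz":0,"ax":0,"ay":0,"az":0,"hand":0},
    {"dx":0,"dy":0,"dz":0,"ax":0,"ay":0,"az":0,"hand":0}
  ]
}}

```text
time_s: 24.25
tool_pos: [0.5659, -0.2045, 0.1079]
eef_rot: [-0.08, -3.135, -0.001]
force: [-13.9, 0.1, 8.5]
grip_width: 0.0216
grasp_force: 60.0
```

>>> {"op": "drive_tool", "data": {
  "commands": [
    {"dx":0,"dy":0,"dz":0,"ax":0,"ay":0,"az":0,"hand":0},
    {"dx":0,"dy":0,"dz":0,"ax":0,"ay":0,"az":0,"hand":0},
    {"dx":0,"dy":0,"dz":0,"ax":0,"ay":0,"az":0,"hand":0},
    {"dx":0,"dy":0,"dz":0,"ax":0,"ay":0,"az":0,"hand":0},
    {"dx":0,"dy":0,"dz":0,"ax":0,"ay":0,"az":0,"hand":0}
  ]
}}

```text
time_s: 24.88
tool_pos: [0.5659, -0.2045, 0.1079]
eef_rot: [-0.08, -3.135, -0.001]
force: [-13.7, -0.9, 8.2]
grip_width: 0.0218
grasp_force: 60.0
```

```bash
python3 - <<'E'
from h import *
s=read_state();print(s['force'],s['torque'],s['tool_pos'],Ro.from_rotvec(s['eef_rot']).as_matrix()[:,2].round(4))
a=dict(np.load('side0.npz'));c=read_camera('side')
P=cloud(c)
# plate near face edge/points, lean from cloud: front-face points facing -x seen by scene cam
c=read_camera('scene');P=cloud(c)
e=np.array([.9986,-.052,0]);n=np.array([.052,.9986,0]);o=np.array([.5845,-.206,0])
for nm,Q in (('before',cloud(dict(np.load('scene0.npz')))),('now',P)):
  X=(Q-o)@e;Y=(Q-o)@n;Z=Q[...,2]
  for y0,y1 in ((-.05,-.02),(.02,.05)):
    m=(X>.02)&(X<.08)&(Y>y0)&(Y<y1)&(Z>.045)&(Z<.1)
    if m.sum()>15:
      x,z=X[m],Z[m]
      for _ in range(4):
        p=np.polyfit(z,x,1);r=abs(x-np.polyval(p,z));k=r<max(.003,1.5*np.median(r));x,z=x[k],z[k]
      print(nm,y0,m.sum(),len(x),'slope',p.round(4))
E
```

```text
[-13.67759557  -0.92062601   8.21118981] [-0.03708189  2.07152171 -0.02067203] [ 0.56589011 -0.20447849  0.10791769] [-5.4e-03  7.0e-04 -1.0e+00]
before -0.05 79 79 slope [-0.0996  0.0661]
before 0.02 72 72 slope [-0.1046  0.066 ]
now -0.05 35 35 slope [-0.0045  0.0639]
```

The measured plate slope went from −0.10 rad to −0.0045 rad, so it is upright. The hold at about 13–14 N wrist force (including base friction) lasted well over 1 s. Retreating now.

>>> {"op": "drive_tool", "data": {
  "commands": [
    {"dx":0.01,"dy":0,"dz":-0.002,"ax":0,"ay":0,"az":0,"hand":0},
    {"dx":0.03,"dy":0,"dz":-0.008,"ax":0,"ay":0,"az":0,"hand":0},
    {"dx":0.08,"dy":0,"dz":-0.012,"ax":0,"ay":0,"az":0,"hand":0},
    {"dx":0.16,"dy":0,"dz":-0.02,"ax":0,"ay":0,"az":0,"hand":0},
    {"dx":0.25,"dy":0,"dz":-0.03,"ax":0,"ay":0,"az":0,"hand":0}
  ]
}}

```text
time_s: 25.6
tool_pos: [0.5301, -0.2025, 0.1116]
eef_rot: [-0.081, -3.14, -0.0]
force: [1.1, -0.0, -4.3]
grip_width: 0.0214
grasp_force: 60.0
```

>>> {"op": "drive_tool", "data": {
  "commands": [
    {"dx":0.05,"dy":0,"dz":-0.15,"ax":0,"ay":0,"az":0,"hand":0},
    {"dx":0.07,"dy":0,"dz":-0.35,"ax":0,"ay":0,"az":0,"hand":0},
    {"dx":0.07,"dy":0,"dz":-0.6,"ax":0,"ay":0,"az":0,"hand":0},
    {"dx":0.07,"dy":0,"dz":-0.8,"ax":0,"ay":0,"az":0,"hand":0},
    {"dx":0.07,"dy":0,"dz":-0.9,"ax":0,"ay":0,"az":0,"hand":0}
  ]
}}

```text
time_s: 26.22
tool_pos: [0.5203, -0.2024, 0.2485]
eef_rot: [0.082, 3.138, -0.002]
force: [-0.1, -0.6, -5.0]
grip_width: 0.0216
grasp_force: 60.0
```

```bash
python3 - <<'E'
from h import *
s=read_state();print(s['force'],s['torque'],s['tool_pos'])
plan([.530,.2354,.24],-22)
c=read_camera('scene');P=cloud(c)
e=np.array([.9986,-.052,0]);n=np.array([.052,.9986,0]);o=np.array([.5845,-.206,0])
X=(P-o)@e;Y=(P-o)@n;Z=P[...,2]
for y0,y1 in ((-.05,-.02),(.02,.05)):
    m=(X>.045)&(X<.08)&(Y>y0)&(Y<y1)&(Z>.045)&(Z<.1)
    if m.sum()>15: print(m.sum(),np.polyfit(Z[m],X[m],1))
E
```

```text
[-0.06606129 -0.62911315 -5.04809995] [0.05726127 0.14528055 0.0125785 ] [ 0.5203223  -0.20237843  0.24850275]
cur 177.02 to -22 d [0.0875 2.918  0.0525] a [-2.3000e-03 -9.0000e-04 -1.7887e+00] j6 -2.09
cur 177.02 to 158 d [0.0875 2.918  0.0525] a [-0.0006  0.0016  0.2113] j6 -2.09
94 [0.02047343 0.06193737]
```

>>> {"op": "drive_tool", "data": {
  "commands": [
    {"dx":0,"dy":0.2,"dz":0,"ax":0,"ay":0,"az":0,"hand":0},
    {"dx":0,"dy":0.4,"dz":0,"ax":0,"ay":0,"az":0,"hand":0},
    {"dx":0,"dy":0.6,"dz":0,"ax":0,"ay":0,"az":0,"hand":0},
    {"dx":0,"dy":0.8,"dz":0,"ax":0,"ay":0,"az":0,"hand":0},
    {"dx":0,"dy":1,"dz":0,"ax":0,"ay":0,"az":0,"hand":0}
  ]
}}

```text
time_s: 26.9
tool_pos: [0.5274, -0.0512, 0.2452]
eef_rot: [-0.082, -3.138, -0.001]
force: [0.7, 0.1, -4.6]
grip_width: 0.0218
grasp_force: 60.0
```

>>> {"op": "drive_tool", "data": {
  "commands": [
    {"dx":0,"dy":0.2,"dz":0,"ax":0,"ay":0,"az":0,"hand":0},
    {"dx":0,"dy":0.4,"dz":0,"ax":0,"ay":0,"az":0,"hand":0},
    {"dx":0,"dy":0.6,"dz":0,"ax":0,"ay":0,"az":0,"hand":0},
    {"dx":0,"dy":0.8,"dz":0,"ax":0,"ay":0,"az":0,"hand":0},
    {"dx":0,"dy":1,"dz":0,"ax":0,"ay":0,"az":0,"hand":0}
  ]
}}

```text
time_s: 27.52
tool_pos: [0.5352, 0.0984, 0.2451]
eef_rot: [-0.081, -3.138, -0.0]
force: [1.1, 0.2, -3.7]
grip_width: 0.022
grasp_force: 60.0
```

```bash
python3 - <<'E'
from h import *
plan([.530,.2354,.24],-22)
e=np.array([.9986,-.052,0]);n=np.array([.052,.9986,0]);o=np.array([.5845,-.206,0])
for nm in ('old','new'):
 for cam in ('scene','side'):
  Ps=[cloud(dict(np.load(cam+'0.npz')))] if nm=='old' else [cloud(read_camera(cam)) for _ in range(5)]
  for lo,hi in ((-.05,-.02),(-.02,.02),(.02,.05)):
   r=[]
   for P in Ps:
    X=(P-o)@e;Y=(P-o)@n;Z=P[...,2]
    m=(X>.02)&(X<.085)&(Y>lo)&(Y<hi)&(Z>.042)&(Z<.105)
    x,z=X[m],Z[m]
    if len(x)<15: continue
    for _ in range(3):
      p=np.polyfit(z,x,1);d=abs(x-np.polyval(p,z));k=d<max(.003,2.5*np.median(d));x,z=x[k],z[k]
    r.append([*p,len(x),d.std()])
   print(nm,cam,lo,np.round(np.mean(r,0),4) if r else None, np.round(np.std(r,0)[:1],4) if r else '')
E
```

```text
cur 177.03 to -22 d [0.0816 0.9106 0.0344] a [ 2.2000e-03 -4.0000e-04 -1.7886e+00] j6 -1.54
cur 177.03 to 158 d [0.0816 0.9106 0.0344] a [-0.0003 -0.0016  0.2114] j6 -1.54
old scene -0.05 [-9.62e-02  6.58e-02  8.90e+01  6.00e-04] [0.]
old scene -0.02 [-1.053e-01  6.650e-02  1.140e+02  6.000e-04] [0.]
old scene 0.02 [-1.054e-01  6.600e-02  8.400e+01  6.000e-04] [0.]
old side -0.05 [-1.188e-01  7.000e-02  3.800e+01  1.000e-03] [0.]
old side -0.02 [-1.071e-01  6.930e-02  5.300e+01  7.000e-04] [0.]
old side 0.02 [-1.053e-01  6.890e-02  3.700e+01  8.000e-04] [0.]
new scene -0.05 [4.400e-03 6.290e-02 1.026e+02 7.000e-04] [0.0048]
new scene -0.02 [-1.900e-03  6.330e-02  1.308e+02  7.000e-04] [0.0017]
new scene 0.02 [4.00e-03 6.24e-02 9.16e+01 7.00e-04] [0.0059]
new side -0.05 [-1.01e-02  6.62e-02  3.50e+01  7.00e-04] [0.0163]
new side -0.02 [-2.80e-03  6.54e-02  4.32e+01  8.00e-04] [0.008]
new side 0.02 None
```

The plate slope averages about 0 ± 0.005 rad. I'm taking the square back to the mat.

>>> {"op": "drive_tool", "data": {
  "commands": [
    {"dx":0.02,"dy":0.2,"dz":0.03,"ax":0,"ay":0,"az":0.05,"hand":0},
    {"dx":0.04,"dy":0.4,"dz":0.03,"ax":0,"ay":0,"az":0.1,"hand":0},
    {"dx":0.06,"dy":0.6,"dz":0.03,"ax":0,"ay":0,"az":0.16,"hand":0},
    {"dx":0.08,"dy":0.8,"dz":0.03,"ax":0,"ay":0,"az":0.21,"hand":0},
    {"dx":0.08,"dy":0.91,"dz":0.03,"ax":0,"ay":0,"az":0.211,"hand":0}
  ]
}}

```text
time_s: 28.65
tool_pos: [0.5311, 0.2353, 0.2422]
eef_rot: [0.596, 3.084, 0.0]
force: [-0.2, -0.5, -4.6]
grip_width: 0.0214
grasp_force: 60.0
```

>>> {"op": "drive_tool", "data": {
  "commands": [
    {"dx":0,"dy":0,"dz":0.25,"ax":0,"ay":0,"az":0,"hand":0},
    {"dx":0,"dy":0,"dz":0.5,"ax":0,"ay":0,"az":0,"hand":0},
    {"dx":0,"dy":0,"dz":0.75,"ax":0,"ay":0,"az":0,"hand":0},
    {"dx":0,"dy":0,"dz":0.87,"ax":0,"ay":0,"az":0,"hand":0},
    {"dx":0,"dy":0,"dz":0.93,"ax":0,"ay":0,"az":0,"hand":0}
  ]
}}

```text
time_s: 29.28
tool_pos: [0.531, 0.2337, 0.1014]
eef_rot: [-0.597, -3.083, 0.002]
force: [0.2, 0.0, -3.9]
grip_width: 0.0219
grasp_force: 60.0
```

```bash
python3 - <<'E'
from h import *
plan([.530,.2354,.0908],-22);s=read_state();print(s['tool_pos'],s['force'])
E
```

```text
cur 158.08 to -22 d [0.0104 0.0082 0.0708] a [ 1.3000e-03 -1.2000e-03 -1.9991e+00] j6 -0.97
cur 158.08 to 158 d [0.0104 0.0082 0.0708] a [-0.0008 -0.0008  0.0009] j6 -0.97
[0.53101119 0.23368243 0.10141496] [ 0.21093817  0.04593451 -3.94254354]
```

>>> {"op": "drive_tool", "data": {
  "commands": [
    {"dx":0,"dy":0,"dz":0.015,"ax":0,"ay":0,"az":0,"hand":0},
    {"dx":0,"dy":0,"dz":0.03,"ax":0,"ay":0,"az":0,"hand":0},
    {"dx":0,"dy":0,"dz":0.045,"ax":0,"ay":0,"az":0,"hand":0},
    {"dx":0,"dy":0,"dz":0.055,"ax":0,"ay":0,"az":0,"hand":0},
    {"dx":0,"dy":0,"dz":0.06,"ax":0,"ay":0,"az":0,"hand":0}
  ]
}}

```text
time_s: 29.9
tool_pos: [0.5312, 0.2345, 0.0938]
eef_rot: [0.598, 3.084, 0.0]
force: [-0.3, 0.4, -3.9]
grip_width: 0.0218
grasp_force: 60.0
```

>>> {"op": "drive_tool", "data": {
  "commands": [
    {"dx":0,"dy":0,"dz":0.003,"ax":0,"ay":0,"az":0,"hand":0},
    {"dx":0,"dy":0,"dz":0.006,"ax":0,"ay":0,"az":0,"hand":0},
    {"dx":0,"dy":0,"dz":0.009,"ax":0,"ay":0,"az":0,"hand":0},
    {"dx":0,"dy":0,"dz":0.009,"ax":0,"ay":0,"az":0,"hand":0},
    {"dx":0,"dy":0,"dz":0.009,"ax":0,"ay":0,"az":0,"hand":0}
  ]
}}

```text
time_s: 30.52
tool_pos: [0.5311, 0.2344, 0.0923]
eef_rot: [-0.598, -3.084, -0.0]
force: [0.4, 0.3, -4.7]
grip_width: 0.0213
grasp_force: 60.0
```

>>> {"op": "drive_tool", "data": {
  "commands": [
    {"dx":0,"dy":0,"dz":0.003,"ax":0,"ay":0,"az":0,"hand":0},
    {"dx":0,"dy":0,"dz":0.006,"ax":0,"ay":0,"az":0,"hand":0},
    {"dx":0,"dy":0,"dz":0.008,"ax":0,"ay":0,"az":0,"hand":0},
    {"dx":0,"dy":0,"dz":0.01,"ax":0,"ay":0,"az":0,"hand":0},
    {"dx":0,"dy":0,"dz":0.01,"ax":0,"ay":0,"az":0,"hand":0}
  ]
}}

```text
time_s: 31.15
tool_pos: [0.5311, 0.2345, 0.091]
eef_rot: [0.598, 3.084, 0.0]
force: [-1.9, 0.4, -1.6]
grip_width: 0.0217
grasp_force: 60.0
```

>>> {"op": "drive_tool", "data": {
  "commands": [
    {"dx":0,"dy":0,"dz":0.002,"ax":0,"ay":0,"az":0,"hand":0},
    {"dx":0,"dy":0,"dz":0.003,"ax":0,"ay":0,"az":0,"hand":0},
    {"dx":0,"dy":0,"dz":0.003,"ax":0,"ay":0,"az":0,"hand":0},
    {"dx":0,"dy":0,"dz":0.003,"ax":0,"ay":0,"az":0,"hand":0},
    {"dx":0,"dy":0,"dz":0.003,"ax":0,"ay":0,"az":0,"hand":0}
  ]
}}

```text
time_s: 31.78
tool_pos: [0.5311, 0.2344, 0.0909]
eef_rot: [0.598, 3.084, 0.0]
force: [-2.9, -0.1, 6.0]
grip_width: 0.0216
grasp_force: 60.0
```

>>> {"op": "drive_tool", "data": {
  "commands": [
    {"dx":0,"dy":0,"dz":-0.003,"ax":0,"ay":0,"az":0,"hand":24},
    {"dx":0,"dy":0,"dz":-0.003,"ax":0,"ay":0,"az":0,"hand":30},
    {"dx":0,"dy":0,"dz":-0.003,"ax":0,"ay":0,"az":0,"hand":45},
    {"dx":0,"dy":0,"dz":-0.003,"ax":0,"ay":0,"az":0,"hand":65},
    {"dx":0,"dy":0,"dz":-0.003,"ax":0,"ay":0,"az":0,"hand":75}
  ],
  "newtons": 10
}}

```text
time_s: 32.4
tool_pos: [0.5312, 0.2344, 0.0908]
eef_rot: [0.598, 3.084, 0.0]
force: [0.7, -0.1, 0.2]
grip_width: 0.0554
grasp_force: 0.0
```

>>> {"op": "drive_tool", "data": {
  "commands": [
    {"dx":0,"dy":0,"dz":0,"ax":0,"ay":0,"az":0,"hand":75},
    {"dx":0,"dy":0,"dz":-0.1,"ax":0,"ay":0,"az":0,"hand":75},
    {"dx":0,"dy":0,"dz":-0.3,"ax":0,"ay":0,"az":0,"hand":75},
    {"dx":0,"dy":0,"dz":-0.6,"ax":0,"ay":0,"az":0,"hand":75},
    {"dx":0,"dy":0,"dz":-1,"ax":0,"ay":0,"az":0,"hand":75}
  ]
}}

```text
time_s: 33.02
tool_pos: [0.5304, 0.2342, 0.2421]
eef_rot: [-0.598, -3.082, 0.001]
force: [0.5, -0.0, 0.5]
grip_width: 0.0747
grasp_force: 0.0
```

```bash
python3 - <<'E'
from h import *
s=read_state();print(s['tool_pos'],s['force'],s['grip_width'])
c=read_camera('scene')
cv2.imwrite('pics/end.png',cv2.resize(c['img'][130:300,130:420,::-1],None,fx=2.7,fy=2.7,interpolation=cv2.INTER_CUBIC))
E
```

```text
[0.53038193 0.23420562 0.24214976] [ 0.5217979  -0.04922324  0.49770863] 0.07473349825879763
```

View pics/end.png

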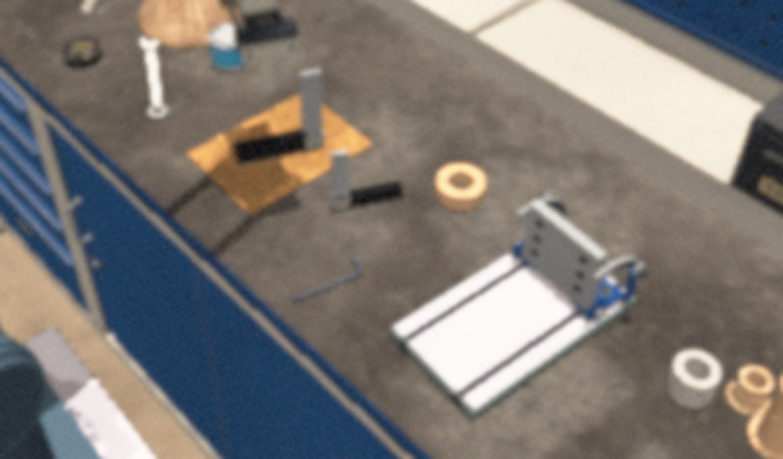

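The square stands upright on the mat (blade at (312, 105), stock at (270, 147)), the plate is upright, and the bystanders are where they were. I'm handing in the job.

```bash
python3 -c "
from rig import *
print(finish_job())"
```

```text
the job is handed in; nothing more can be done
None
```

I handed the job in at about 33 s, and no verdict came back. The plate measured upright (about 0 ± 0.005 rad), the square was held home for over a second at an estimated 7–10 N on the plate (13–14 N at the wrist, including base friction), and it now stands back on the mat with the bystanders apparently unmoved.

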